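# Release the draw latch on the black instrument case

## Task

Two small equipment cases stand on the electronics bench, a black one and a grey one. Release the draw latch on top of the black case: lift its orange lever up past dead centre and swing it right over, well past upright, so that the steel hook comes off its keeper and the lever stays over there. Leave the grey case latched.

Things in the scene. Friction and masses are not known exactly. Their poses are not given: they have to be found in the camera images.
- black_case: Heavy fixed black case standing on edge: 150 mm along x, 200 along y, top at 150. Origin: centre of underside; z up; -x side faces the robot. Latch on top, at y = 0: lever pivots about the case's y axis direction at x +5, z 172 mm; latched, it lies level towards -x, 17 mm clear of the top. Latch steelwork at x -12 to +64, y +-20, up to z 176; rest of the top is bare.
- black_lever (a joint): Black case's orange lever: 0 latched, grows as its free end rises, 1.57 upright, stop at 2.15 leaning to case +x. Sprung: about 4 N at the grip point lifts it; dead centre at 0.3 rad, then it pushes itself open (2 N) to 1.2, then slack: let go before 1.5 it settles near 1.3, beyond 1.65 it falls on to the stop. A steel hook, 17 mm either side, rises clear as it passes upright.
- black_grip (a point): Grip point on the black case's orange lever: centre of its section, 60 mm from the pivot axis, 15 mm short of the free end. The lever is a straight bar 18 mm wide (along the hinge axis) and 9 mm thick. x axis along the lever towards the pivot, y along the hinge axis, z up while latched.
- grey_lever (a joint): Angle of the identical orange lever on the otherwise identical grey case beside it (0 = latched). To be left latched.

How it is judged:
At the end, for the whole second after the job is handed in: The black case's lever is swung over past upright, at more than 1.75 rad (100 degrees), its hook clear of the keeper; the grey case's lever is still latched (below 0.15 rad) (value of joint black_lever above 1.75 rad and value of joint grey_lever below 0.15 rad); the robot touches nothing.
It fails at once if the grey case's lever is lifted by more than 0.25 rad (value of joint grey_lever above 0.25 rad).
It also fails if it takes over 38 s, if anything falls off the work surface, if the arm or the gripper's body presses on something with over 40 N, if the wrist force passes 120 N, or if a joint passes its speed limit or range.

## Robot

A 7-joint arm with a two-finger parallel gripper is mounted at the origin on the work surface. World frame = base frame: x ahead of the robot, y to its left, z up, the work surface at z = 0. Lengths are in m, angles in rad, forces in N, time in s.
With the tool pointing down it reaches from about 0.4 to 0.85 m from the base axis. Payload 4.5 kg.
Tool frame: the origin (TCP) lies on the centre line of the jaws, within the pads' length; the fingertips stand 14 mm ahead of it and the grasp point (between the pads) lies 5 mm behind it (nose_length is the distance from the TCP to the fingertips, in m); x points along the fingers, y is the direction in which the jaws open and shut, and the axes are right-handed (so a half turn about x gives the same grasp; the last joint's range is limited). The gripper opens to 88 mm and grips with 3 to 60 N. Pads are 18 mm wide; open, the fingers measure 123 mm over their backs; the gripper's body (75 mm by 187 mm) begins 45 mm behind the grasp point.
Start: joints at [1.218, 0.689, -0.195, 1.565, 0.157, 0.902, -0.215], TCP at [0.236, -0.579, 0.253] pointing down, gripper open.
Joint ranges: [-3.01, 3.01], [-0.46, 2.08], [-1.47, 1.51], [0.13, 2.56], [-1, 4.14], [0.04, 2.09], [-2.66, 2.66]. Speed limits (rad/s): [2.57, 2.57, 3.14, 3.14, 3.14, 3.14, 3.14].

## Interface

Orientations are given as a unit quaternion [x, y, z, w].
In Python, from plant import get_state, snapshot, camera_params, finish_job, boxes_of, silhouettes, spot_point, nose_length gives the robot as it stands.
- The arm moves only by the tool apply_moves, never from a script. Its arguments are lists of equal length, an entry for each row: "delta_pos": the shift along the tool's x, y, z in cm, a list of three; "yaw": the turn about the tool's x in rad; "gripper": the opening in per cent of the stroke, from 0 (shut) to 100 (fully open). A call has 1 to 10 rows; each row is the pose to reach, as a shift and turn from the pose measured when the call began, along the tool's axes at that moment; what a row does not reach only later rows make up. A row lasts 1/12 s, in which the tool goes at most 41.7 mm and 7.16 degrees, less where a joint would pass 70% of its speed; a pose out of reach is approached as far as the arm can. A call with a gripper value outside its range is refused whole. The fingers move at their own pace and stop on an object; "force" is the grip in N (left out, the last holds). Time passes only in rows, so rows that repeat a pose let the fingers close. It gives the time, the measured TCP pose, the force and the opening at its end, in the units of the state.
- get_state(): the state, without advancing time (a new reading comes with each control period).
- snapshot(name): name is "scene" or "side" or "wrist"; returns the picture (480x640x3 uint8, red, green, blue); there is no depth.
- camera_params(name): a dict with "fovy" (degrees; the focal length in pixels is half the picture's height over the tangent of half this angle, whatever the lens; pixels are square), "cx", "cy" (the principal point, pixels), "dist" ([k1, k2, p1, p2, k3] as OpenCV has them; the pictures are not rectified), "position" and "orientation" of the camera in the world. Camera axes: x right, y down, z forward; pixel columns grow to the right and rows downward; lengths in m; the calibration is good to about 2 mm. A picture is of the moment at which its call begins: read the wrist's pose just before it. camera_params takes no time and is no camera call; for the wrist camera it gives the pose at the moment of the call.
- finish_job(): hands the job in, once; it reports no verdict.
Trained networks look in the newest picture that a camera, given by its name, has taken for a name from the list of things; names that differ only in an ending like _2 or _b are one class to them, and where a whole thing is asked for, a point or a joint stands for the part that bears it (a point fixed in the world has none). Each returns a list of dicts, best first, with "score" (0 to 1); they miss things now and then, are a little off and sometimes report something else, mostly with a low value. They report only what shows in the picture. A call takes as long as a camera call.
- boxes_of(thing, camera): "bbox" ([left, top, width, height] in pixels, round what is visible of it).
- silhouettes(thing, camera): "mask" (480x640 bool, what is visible of it) and "bbox" ([left, top, width, height] in pixels, round what is visible of it).
- spot_point(thing, camera): "pixel" ([column, row] in pixels: a listed point, or the origin of a listed thing).
The state is a dict: "clock": time; "q": joint angles; "qd": joint speeds; "joint_torque": joint torques, N m; "tool_pos": TCP position; "eef_rot": TCP orientation; "contact_force": force on the tool from outside, world axes, zero at the start; "moment": the same for the moment, N m; "opening": opening from 0.0 (shut) to 1.0 (fully open).
Only numpy, scipy, OpenCV 4.12 (cv2) and the standard library are available. Lean on these libraries where they do the work, as an engineer would, in place of code of your own. Each camera call takes 0.05 s, during which the arm holds its last target.

## Working session

There is one attempt and no reset: what is moved stays moved. The work goes in short steps, Python scripts to look and compute and a tool call to move; the robot and the scene stay as the last step left them, time stands still between calls to the robot, and variables do not carry over. Pictures are saved under pics/ and viewed, and the job is handed in when it is done.

Besides the shell and the picture viewer there is one more tool, called after "Request:" by a JSON object that holds its "method" and its "body". apply_moves: Moves the arm, as the interface text tells. Its arguments: {"type":"object","properties":{"delta_pos":{"type":"array"},"yaw":{"type":"array"},"gripper":{"type":"array"},"force":{"type":"number"}},"required":["delta_pos","yaw","gripper"]}

```bash
mkdir -p pics; ls
python3 - <<'E'
from plant import *
import cv2
s=get_state();print({k:s[k] for k in('clock','tool_pos','eef_rot','opening','contact_force')}, nose_length() if callable(nose_length) else nose_length)
for c in("scene","side"):
    im=snapshot(c);cv2.imwrite(f"pics/{c}0.png",im[:,:,::-1])
    print(c,camera_params(c))
    for t in("black_lever","black_case"):
        print(t,[(b['bbox'],b['score']) for b in boxes_of(t,c)])
    for t in("black_grip","black_case"):
        print(t,[(b['pixel'],b['score']) for b in spot_point(t,c)])
E
```

```text
pics
{'clock': 0.0, 'tool_pos': array([ 0.23545718, -0.5782781 ,  0.25190537]), 'eef_rot': array([-0.69373434, -0.13655299,  0.69411026, -0.13526604]), 'opening': 0.997531296163219, 'contact_force': array([-0.10010216, -0.58171705, -0.24374599])} 0.014
scene {'fovy': 47.88197515851667, 'cx': 319.4197207954704, 'cy': 235.90524526976887, 'dist': array([-0.09982945,  0.        ,  0.        ,  0.        ,  0.        ]), 'position': array([0.37424189, 0.19289664, 0.7966289 ]), 'orientation': array([-0.33831813,  0.9199067 , -0.18789532,  0.06330763])}
black_lever [([311.1, 102.1, 92.3, 49.6], 0.61)]
black_case [([274.1, 72.3, 150.1, 175.0], 0.75)]
black_grip [([392.2, 138.8], 0.8)]
black_case []
side {'fovy': 51.61318337394664, 'cx': 316.78537837000766, 'cy': 232.1588895882729, 'dist': array([-0.03392192,  0.        ,  0.        ,  0.        ,  0.        ]), 'position': array([0.15555523, 0.12809916, 0.67969472]), 'orientation': array([-0.5625039 ,  0.76326671, -0.2605469 ,  0.18201263])}
black_lever [([376.5, 129.0, 72.1, 63.6], 0.91)]
black_case [([322.9, 120.0, 165.4, 162.7], 0.85)]
black_grip [([432.5, 182.3], 0.75), ([390.8, 226.8], 0.41)]
black_case [([391.4, 232.1], 0.8)]
```

View pics/scene0.png

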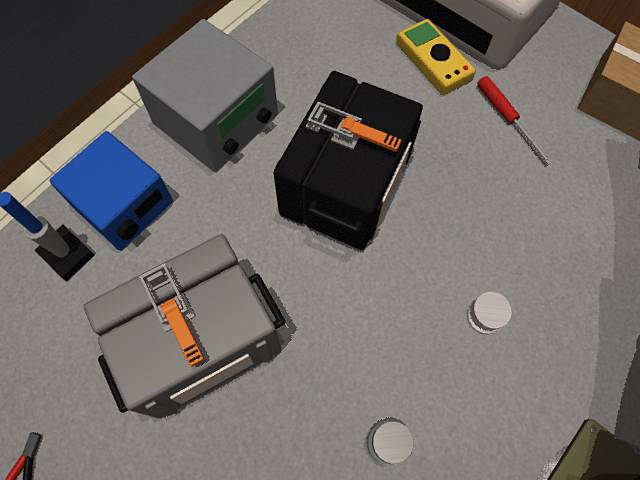

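View pics/side0.png

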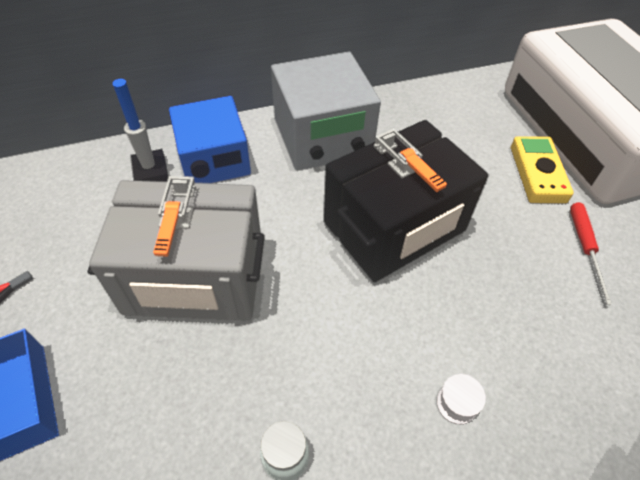

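Both cases show. In the scene view, the black lever's free end is near (400,145) and its pivot near (345,122). In the side view, the free end is near (440,187). I'll triangulate from these.

```bash
cat > h.py <<'E'
import numpy as np,cv2
from scipy.spatial.transform import Rotation as R
def K(p):
    f=240/np.tan(np.radians(p['fovy']/2));return np.array([[f,0,p['cx']],[0,f,p['cy']],[0,0,1]])
def ray(p,px):
    u=cv2.undistortPoints(np.array([[px]],float),K(p),p['dist'])[0,0]
    d=R.from_quat(p['orientation']).apply([u[0],u[1],1]);return np.array(p['position']),d/np.linalg.norm(d)
def onz(p,px,z):
    o,d=ray(p,px);return o+d*(z-o[2])/d[2]
def tri(l):
    A=0;b=0
    for p,px in l:
        o,d=ray(p,px);M=np.eye(3)-np.outer(d,d);A=A+M;b=b+M@o
    return np.linalg.solve(A,b)
def proj(p,X):
    r=R.from_quat(p['orientation']).inv();t=-r.apply(p['position'])
    return cv2.projectPoints(np.atleast_2d(X).astype(float),r.as_rotvec(),t,K(p),p['dist'])[0][:,0]
E
python3 - <<'E'
from plant import *
from h import *
P={c:camera_params(c) for c in("scene","side")}
print('tri',tri([(P['scene'],[392.2,138.8]),(P['side'],[432.5,182.3])]))
for c,px in(('scene',[392.2,138.8]),('side',[432.5,182.3])): print(c,onz(P[c],px,.172))
for c in P:
    snapshot(c)
    for s in silhouettes("black_lever",c)[:2]:
        m=s['mask'];ys,xs=np.nonzero(m)
        pts=np.array([onz(P[c],(x,y),.1765)[:2] for x,y in zip(xs,ys)])
        r=cv2.minAreaRect((pts*1000).astype(np.float32));print(c,s['score'],s['bbox'],r)
        pc=pts.mean(0);w,v=np.linalg.eigh(np.cov((pts-pc).T));print(pc,v[:,1],np.degrees(np.arctan2(v[1,1],v[0,1])))
    im=cv2.imread(f"pics/{c}0.png")
    x0,y0=(260,60) if c=='scene' else(310,110)
    cv2.imwrite(f"pics/{c}0z.png",cv2.resize(im[y0:y0+190,x0:x0+190],None,fx=3,fy=3,interpolation=2))
E
```

```text
tri [ 0.55532869 -0.17985626  0.17442894]
scene [ 0.55685606 -0.18696789  0.172     ]
side [ 0.55517714 -0.17569979  0.172     ]
scene 0.81 [309.3, 101.5, 92.5, 48.7] ((604.5906982421875, -163.1016845703125), (130.92311096191406, 40.534210205078125), 15.98238754272461)
[ 0.60353808 -0.16383051] [-0.95510156 -0.29627859] -162.76577663605204
side 0.65 [378.5, 129.9, 67.5, 59.9] ((601.1454467773438, -161.45526123046875), (130.43710327148438, 39.27157211303711), 15.435882568359375)
[ 0.59410035 -0.1650433 ] [-0.95656842 -0.29150789] -163.05174716749286
```

```bash
python3 -c "
import cv2,numpy as np
cv2.imwrite('pics/both.png',np.hstack([cv2.resize(cv2.imread(f'pics/{c}0z.png'),(400,400)) for c in('scene','side')]))"
```

```text
(no output)
```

View pics/both.png

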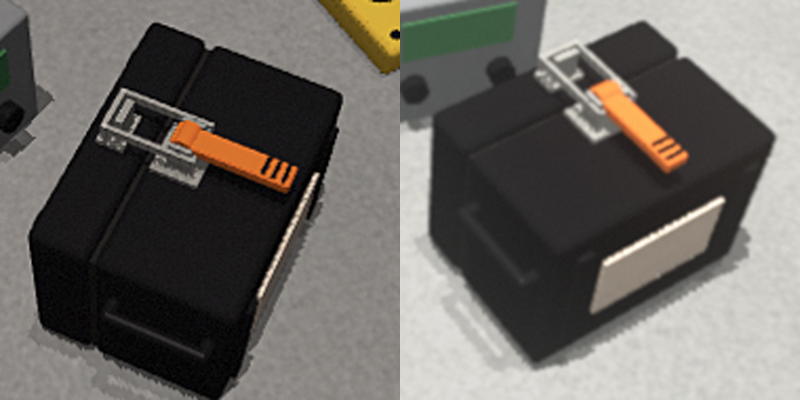

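The zoom shows the orange lever, latched. Segmenting by colour should give a tighter fit.

Run:
```python
from plant import *
from h import *
from scipy.optimize import least_squares
P={c:camera_params(c) for c in("scene","side")}
bx={'scene':(300,95,115,65),'side':(365,120,95,80)}
M={}
for c in P:
    im=cv2.imread(f"pics/{c}0.png");h=cv2.cvtColor(im,cv2.COLOR_BGR2HSV)
    m=cv2.inRange(h,(5,150,90),(22,255,255));x,y,w,hh=bx[c];mm=np.zeros_like(m);mm[y:y+hh,x:x+w]=m[y:y+hh,x:x+w]
    mm=cv2.morphologyEx(mm,cv2.MORPH_CLOSE,np.ones((5,5)))
    M[c]=mm
    ys,xs=np.nonzero(mm)
    pts=np.array([onz(P[c],(a,b),.1765)[:2] for a,b in zip(xs,ys)])
    r=cv2.minAreaRect((pts*1000).astype(np.float32));bp=cv2.boxPoints(r)
    pc=pts.mean(0);w_,v=np.linalg.eigh(np.cov((pts-pc).T));d=v[:,1]*np.sign(v[0,1])
    t=(pts-pc)@d
    print(c,len(xs),r,pc,d,np.degrees(np.arctan2(d[1],d[0])),'free',pc+t.min()*d,'far',pc+t.max()*d)
# model fit: silhouettes via bar box -75..~0 ; params: pivot x,y, yaw  , z offset
def bar(p):
    x,y,a,z=p
    L=np.array([[s,q*.009,u*.0045] for s in(-.075,-.004) for q in(-1,1) for u in(-1,1)])
    Rz=R.from_euler('z',a);return Rz.apply(L)+[x,y,z]
def cost(p,show=False):
    k=[]
    for c in P:
        h=cv2.convexHull((proj(P[c],bar(p))*16).astype(np.int32))
        m=np.zeros((480,640),np.uint8);cv2.fillConvexPoly(m,h,255,cv2.LINE_8,4)
        i=((m>0)&(M[c]>0)).sum();k.append(1-i/((m>0)|(M[c]>0)).sum())
    return k if show else sum(k)
from scipy.optimize import minimize,differential_evolution
r=differential_evolution(cost,[(.58,.65),(-.19,-.13),(.15,.42),(.165,.180)],seed=1,maxiter=60,popsize=12)
print(r.x,cost(r.x,True));p=r.x
print('grip',p[:2]-.06*np.array([np.cos(p[2]),np.sin(p[2])]))
```

```text
scene 780 ((583.40087890625, -171.33616638183594), (83.7024154663086, 22.90374183654785), 12.8878173828125) [ 0.58224836 -0.17167268] [0.97436067 0.22499173] 13.002391786290978 free [ 0.54265281 -0.18081578] far [ 0.62419253 -0.16198726]
side 693 ((580.605224609375, -170.47511291503906), (88.86679077148438, 24.078752517700195), 14.069352149963379) [ 0.57659685 -0.17133098] [0.97874583 0.20507706] 11.834010013467877 free [ 0.53678337 -0.17967312] far [ 0.62428765 -0.1613383 ]
[ 0.61903114 -0.16582472  0.22611598  0.17141808] [np.float64(0.24809575625680091), np.float64(0.1633199464524766)]
grip [ 0.56055847 -0.17927636]
```

```bash
cat > d.py <<'E'
from plant import *
from h import *
import sys
# usage: d.py x y z [yawdeg of case]
s=get_state();r=R.from_quat(s['eef_rot']);t=np.array(s['tool_pos'])
print('clock %.2f'%s['clock'],'tcp',t.round(4),'axes x',r.apply([1,0,0]).round(3),'y',r.apply([0,1,0]).round(3),'z',r.apply([0,0,1]).round(3),'F',np.round(s['contact_force'],1),'open',round(s['opening'],3),'q',np.round(s['q'],2))
if len(sys.argv)>3:
    g=np.array(list(map(float,sys.argv[1:4])))
    print('delta cm',(r.inv().apply(g-t)*100).round(2))
    a=np.radians(float(sys.argv[4]));h=r.inv().apply([-np.sin(a),np.cos(a),0])
    y=np.arctan2(h[2],h[1]);print('yaw',y,(y+np.pi)%(2*np.pi)-0, y-np.pi)
E
python3 d.py .558 -.180 .30 13
```

```text
clock 0.70 tcp [ 0.2358 -0.5788  0.2528] axes x [ 0. -0. -1.] y [ 0.377 -0.926  0.   ] z [-0.926 -0.377 -0.   ] F [-0.6  0.1 -0.8] open 1.002 q [ 1.22  0.69 -0.19  1.57  0.16  0.9  -0.22]
delta cm [ -4.73 -24.78 -44.88]
yaw -2.9816583278266204 0.15993432576317268 -6.1232509814164136
```

Request:
{"method": "apply_moves", "body": {"delta_pos": [[-3,-2,-4],[-4.7,-5,-9],[-4.7,-7,-13],[-4.7,-9,-17],[-4.7,-11.5,-21],[-4.7,-14,-25],[-4.7,-16,-29],[-4.7,-18,-33],[-4.7,-20,-37],[-4.7,-22,-40]], "yaw": [0,0,0.03,0.05,0.08,0.1,0.12,0.14,0.16,0.16], "gripper": [60,60,60,60,60,60,60,60,60,60]}}

```text
clock: 1.53
tool_pos: [0.4938, -0.2618, 0.3]
eef_rot: [0.703, 0.079, -0.702, 0.08]
contact_force: [0.2, -0.3, 0.7]
opening: 0.603
```

```bash
python3 d.py .558 -.180 .30 13
```

```text
clock 1.53 tcp [ 0.4938 -0.2618  0.3   ] axes x [ 0.001 -0.001 -1.   ] y [ 0.224 -0.975  0.001] z [-0.975 -0.224 -0.001] F [ 0.2 -0.3  0.7] open 0.603 q [ 0.49  0.54 -0.15  1.71  0.1   0.89 -1.04]
delta cm [-0.   -6.54 -8.09]
yaw 3.1405790557854822 6.282171709375275 -0.0010135978043108729
```

Request:
{"method": "apply_moves", "body": {"delta_pos": [[0,-3,-4],[0,-6.5,-8.1],[0,-6.5,-8.1],[0,-6.5,-8.1]], "yaw": [0,0,0,0], "gripper": [60,60,60,60]}}

```text
clock: 1.87
tool_pos: [0.5622, -0.1727, 0.3001]
eef_rot: [0.704, 0.085, -0.701, 0.082]
contact_force: [-0.1, 0.2, -0.6]
opening: 0.602
```

```bash
python3 d.py .558 -.180 .30 13
python3 - <<'E'
from plant import *
from h import *
p=camera_params("wrist");im=snapshot("wrist");bgr=np.ascontiguousarray(im[:,:,::-1])
print(p['position'],[(s['pixel'],s['score'],onz(p,s['pixel'],.172)) for s in spot_point("black_grip","wrist")])
h=cv2.cvtColor(bgr,cv2.COLOR_BGR2HSV);m=cv2.inRange(h,(5,150,90),(22,255,255));m=cv2.morphologyEx(m,cv2.MORPH_CLOSE,np.ones((9,9)))
n,l,st,_=cv2.connectedComponentsWithStats(m)
for i in range(1,n):
    if st[i,4]<300: continue
    ys,xs=np.nonzero(l==i)
    pts=np.array([onz(p,(a,b),.1765)[:2] for a,b in zip(xs[::3],ys[::3])])
    print(st[i],cv2.minAreaRect((pts*1000).astype(np.float32)))
g=proj(p,[[.558,-.18,.172],[.618,-.166,.172]])
print(g)
for q in g:cv2.circle(bgr,tuple(int(v) for v in q),4,(255,0,0),1)
cv2.imwrite("pics/w1.png",bgr)
E
```

```text
clock 1.87 tcp [ 0.5622 -0.1727  0.3001] axes x [ 0.004  0.004 -1.   ] y [ 0.234 -0.972 -0.003] z [-0.972 -0.234 -0.005] F [-0.1  0.2 -0.6] open 0.602 q [ 0.31  0.58 -0.15  1.63  0.09  0.94 -1.2 ]
delta cm [0.   0.61 0.57]
yaw -3.131991064184755 0.00960158940503808 -6.273583717774548
[ 0.63246009 -0.15664857  0.43260712] [([329.1, 246.8], 0.95, array([ 0.55606053, -0.18165397,  0.172     ]))]
[ 310  140   31  129 3656] ((582.6185302734375, -172.72982788085938), (82.83228302001953, 18.034351348876953), 15.27099609375)
[476 358  33  76 828] ((474.5865173339844, -326.7874450683594), (67.97740936279297, 19.355255126953125), 25.26000213623047)
[ 174  452  466   19 4501] ((402.1869201660156, -282.64215087890625), (16.524728775024414, 364.4803466796875), 13.723663330078125)
[[327.38501131 243.51540424]
 [328.77631184 148.36705094]]
```

View pics/w1.png

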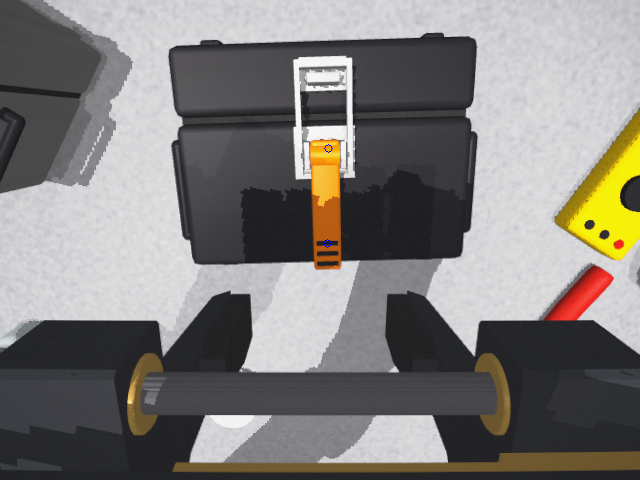

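The wrist view shows the lever centred at about x = 327, with the grip near (329,246). Its position agrees with the earlier estimate. Next I'll descend and grip across the lever's width.

```bash
python3 d.py .557 -.180 .170 14.5
```

```text
clock 1.97 tcp [ 0.5584 -0.1795  0.2998] axes x [ 0.    -0.001 -1.   ] y [ 0.226 -0.974  0.001] z [-0.974 -0.226 -0.   ] F [-0.9 -1.3 -0.1] open 0.595 q [ 0.31  0.58 -0.14  1.63  0.1   0.94 -1.2 ]
delta cm [1.298e+01 1.000e-02 1.500e-01]
yaw 3.1167451172949323 6.258337770884726 -0.024847536294860806
```

Request:
{"method": "apply_moves", "body": {"delta_pos": [[3,0,0.1],[6,0,0.1],[9,0,0.1],[11,0,0.1],[12,0,0.1],[12.6,0,0.1],[13,0,0.1],[13,0,0.1],[13,0,0.1]], "yaw": [-0.02,-0.02,-0.02,-0.02,-0.02,-0.02,-0.02,-0.02,-0.02], "gripper": [60,60,60,60,60,60,60,60,60], "force": 12}}

```text
clock: 2.72
tool_pos: [0.5581, -0.1803, 0.1709]
eef_rot: [0.702, 0.087, -0.701, 0.088]
contact_force: [0.1, 0.1, 0.3]
opening: 0.602
```

```bash
python3 d.py .557 -.180 .170 14.5
python3 - <<'E'
from plant import *
import cv2
cv2.imwrite("pics/w2.png",snapshot("wrist")[:,:,::-1]);cv2.imwrite("pics/s2.png",snapshot("side")[:,:,::-1])
E
```

```text
clock 2.72 tcp [ 0.5581 -0.1803  0.1709] axes x [ 0.002 -0.001 -1.   ] y [ 0.245 -0.969  0.002] z [-0.969 -0.245 -0.002] F [0.1 0.1 0.3] open 0.602 q [ 0.3   0.74 -0.12  1.77  0.14  0.64 -1.22]
delta cm [ 0.09 -0.06  0.1 ]
yaw 3.1361689195612055 6.277761573150999 -0.005423734028587646
```

View pics/w2.png

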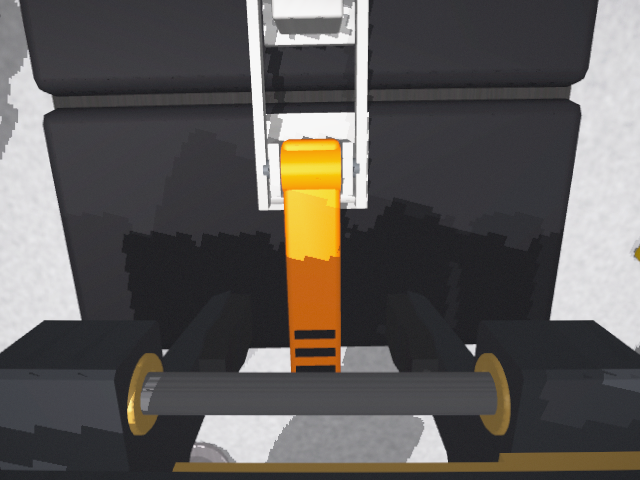

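View pics/s2.png

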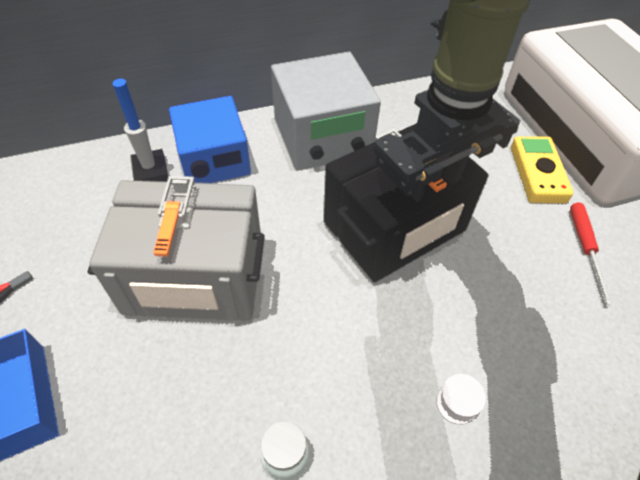

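The fingers straddle the lever, which sits at x≈315 with the pads at about 235 and 400, so it is centred. The way is clear, so I'll close the gripper.

Request:
{"method": "apply_moves", "body": {"delta_pos": [[0,0,0],[0,0,0],[0,0,0],[0,0,0],[0,0,0],[0,0,0]], "yaw": [0,0,0,0,0,0], "gripper": [10,10,10,10,10,10], "force": 15}}

```text
clock: 3.32
tool_pos: [0.5579, -0.1791, 0.171]
eef_rot: [0.702, 0.088, -0.701, 0.088]
contact_force: [-1.1, 0.1, 2.6]
opening: 0.204
```

```bash
python3 d.py .557 -.180 .170 14.5; python3 -c "
import numpy as np
for t in (.2,.4,.6,.8,1.0,1.2,1.4,1.57,1.7,1.85): print(t,'dx',-6*np.sin(t).round(2),'dz',(-6*(1-np.cos(t))).round(2))"
```

```text
clock 3.32 tcp [ 0.5579 -0.1791  0.171 ] axes x [ 0.002  0.    -1.   ] y [ 0.246 -0.969  0.   ] z [-0.969 -0.246 -0.002] F [-1.1  0.1  2.6] open 0.204 q [ 0.3   0.74 -0.12  1.77  0.14  0.64 -1.22]
delta cm [0.1  0.07 0.11]
yaw 3.137218508269186 6.278811161858979 -0.004374145320606981
0.2 dx -1.2000000000000002 dz -0.12
0.4 dx -2.34 dz -0.47
0.6 dx -3.3600000000000003 dz -1.05
0.8 dx -4.32 dz -1.82
1.0 dx -5.04 dz -2.76
1.2 dx -5.58 dz -3.83
1.4 dx -5.9399999999999995 dz -4.98
1.57 dx -6.0 dz -6.0
1.7 dx -5.9399999999999995 dz -6.77
1.85 dx -5.76 dz -7.65
```

It is gripped at 18 mm. Now I'll lift along the arc to about 1.0 rad.

Request:
{"method": "apply_moves", "body": {"delta_pos": [[-0.6,0,0],[-1.2,0,-0.1],[-1.8,0,-0.3],[-2.3,0,-0.5],[-2.9,0,-0.8],[-3.4,0,-1.1],[-3.9,0,-1.5],[-4.3,0,-1.8],[-4.7,0,-2.3],[-5.0,0,-2.8]], "yaw": [0,0,0,0,0,0,0,0,0,0], "gripper": [10,10,10,10,10,10,10,10,10,10]}}

```text
clock: 4.15
tool_pos: [0.5851, -0.1717, 0.2215]
eef_rot: [0.702, 0.088, -0.701, 0.088]
contact_force: [-3.8, 2.1, 1.7]
opening: 0.205
```

```bash
python3 d.py .557 -.180 .170 14.5
python3 - <<'E'
from plant import *
import cv2,numpy as np
a=snapshot("wrist");b=snapshot("side")
cv2.imwrite("pics/c3.png",np.hstack([cv2.resize(a,(400,300)),cv2.resize(b[80:260,300:540],(400,300))])[:,:,::-1])
E
```

```text
clock 4.15 tcp [ 0.5851 -0.1717  0.2215] axes x [ 0.001  0.    -1.   ] y [ 0.246 -0.969 -0.   ] z [-0.969 -0.246 -0.001] F [-3.8  2.1  1.7] open 0.205 q [ 0.28  0.7  -0.13  1.65  0.12  0.8  -1.22]
delta cm [5.15 0.11 2.93]
yaw 3.137431983345642 6.279024636935436 -0.00416067024415101
```

View pics/c3.png

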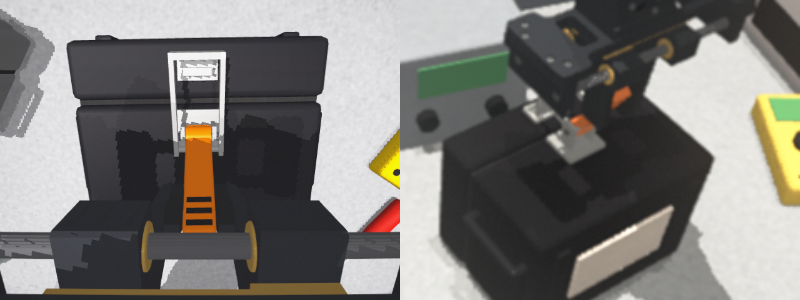

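The lever is raised and held at about 1 rad, visible in both views. I'll release it, back out above, and then push it over with closed fingers. That keeps the jaws clear of the rising hook.

Request:
{"method": "apply_moves", "body": {"delta_pos": [[-0.6,0,-1],[-0.6,0,-1],[-0.6,0,-1],[-0.6,0,-1],[-3,0,-1],[-6,0,-1],[-6,0,2],[-6,0,4],[-6,0,4],[-6,0,4]], "yaw": [0,0,0,0,0,0,0,0,0,0], "gripper": [10,50,50,50,50,50,50,0,0,0]}}

```text
clock: 5.08
tool_pos: [0.5463, -0.1825, 0.2821]
eef_rot: [0.703, 0.087, -0.701, 0.088]
contact_force: [0.7, 0.1, -0.1]
opening: 0.301
```

```bash
python3 d.py .57 -.178 .235 14.5
python3 - <<'E'
from plant import *
import cv2,numpy as np
a=snapshot("wrist");b=snapshot("side")
cv2.imwrite("pics/c4.png",np.hstack([cv2.resize(a,(400,300)),cv2.resize(b[80:260,300:540],(400,300))])[:,:,::-1])
E
```

```text
clock 5.08 tcp [ 0.5463 -0.1825  0.2821] axes x [ 0.003 -0.    -1.   ] y [ 0.245 -0.97   0.001] z [-0.97  -0.245 -0.003] F [ 0.7  0.1 -0.1] open 0.301 q [ 0.33  0.58 -0.14  1.69  0.1   0.87 -1.18]
delta cm [ 4.72  0.14 -2.4 ]
yaw 3.1358132024125873 6.27740585600238 -0.005779451177205797
```

View pics/c4.png

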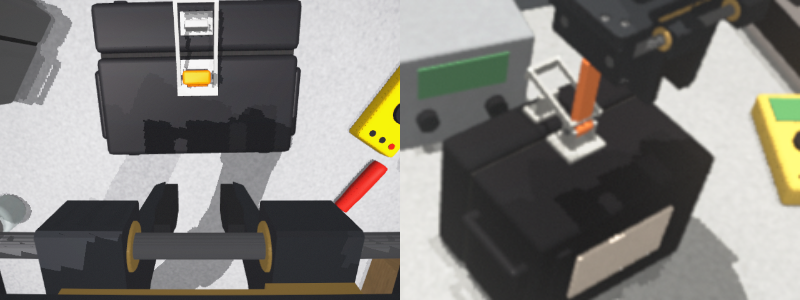

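The lever now stands at about 1.3 rad, with the hook still over the keeper. I'll close, lower on the −x side and push towards +x.

Request:
{"method": "apply_moves", "body": {"delta_pos": [[0,0.1,0],[1.5,0.1,0],[3,0.1,0],[4.2,0.1,0],[4.2,0.1,0],[4.2,0.1,-1.5],[4.2,0.1,-3],[4.2,0.1,-4],[4.2,0.1,-4.5],[4.2,0.1,-5]], "yaw": [0,0,0,0,0,0,0,0,0,0], "gripper": [0,0,0,0,0,0,0,0,0,0]}}

```text
clock: 6.02
tool_pos: [0.5976, -0.1695, 0.2403]
eef_rot: [0.703, 0.088, -0.7, 0.088]
contact_force: [0.1, 0.2, 0.1]
opening: 0.005
```

```bash
python3 d.py .622 -.165 .240 14.5
python3 - <<'E'
from plant import *
import cv2,numpy as np
a=snapshot("wrist");b=snapshot("side")
cv2.imwrite("pics/c5.png",np.hstack([cv2.resize(a,(400,300)),cv2.resize(b[80:260,300:540],(400,300))])[:,:,::-1])
E
```

```text
clock 6.02 tcp [ 0.5976 -0.1695  0.2403] axes x [ 0.005  0.001 -1.   ] y [ 0.248 -0.969  0.001] z [-0.969 -0.248 -0.005] F [0.1 0.2 0.1] open 0.005 q [ 0.28  0.69 -0.13  1.6   0.11  0.85 -1.22]
delta cm [ 0.04  0.17 -2.47]
yaw 3.1387148697551015 6.280307523344895 -0.0028777838346916162
```

View pics/c5.png

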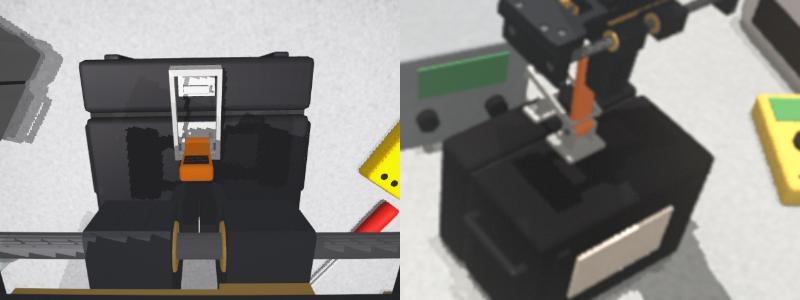

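The closed fingers are right behind the lever, with its end at (197,172) in the wrist half. Pushing on.

Request:
{"method": "apply_moves", "body": {"delta_pos": [[0,0.1,-0.6],[0,0.1,-1.2],[0,0.1,-1.8],[0,0.1,-2.4],[0,0.1,-3],[0,0.1,-3.5],[0,0.1,-3.5],[0,0.1,-3.5]], "yaw": [0,0,0,0,0,0,0,0], "gripper": [0,0,0,0,0,0,0,0]}}

```text
clock: 6.78
tool_pos: [0.6319, -0.1616, 0.2402]
eef_rot: [0.703, 0.088, -0.7, 0.088]
contact_force: [-0.7, 0.0, -1.0]
opening: 0.004
```

```bash
python3 d.py .622 -.165 .240 14.5
python3 - <<'E'
from plant import *
import cv2,numpy as np
a=snapshot("wrist");b=snapshot("side")
cv2.imwrite("pics/c6.png",np.hstack([cv2.resize(a,(400,300)),cv2.resize(b[80:260,300:540],(400,300))])[:,:,::-1])
E
```

```text
clock 6.78 tcp [ 0.6319 -0.1616  0.2402] axes x [ 0.005  0.001 -1.   ] y [ 0.248 -0.969  0.   ] z [-0.969 -0.248 -0.005] F [-0.7  0.  -1. ] open 0.004 q [ 0.25  0.74 -0.13  1.5   0.11  0.91 -1.23]
delta cm [0.02 0.09 1.04]
yaw 3.1391018144355605 6.280694468025354 -0.002490839154232649
```

View pics/c6.png

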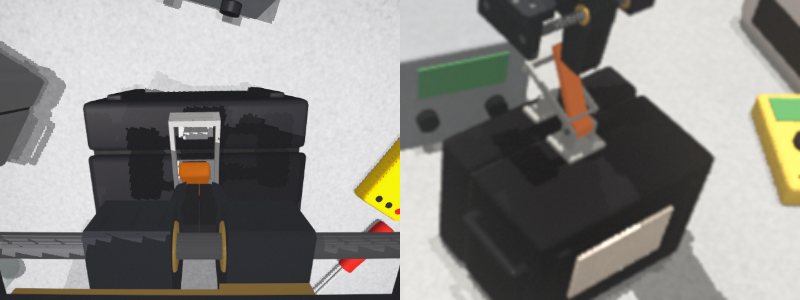

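The lever leans well over. I'll retreat and check.

Request:
{"method": "apply_moves", "body": {"delta_pos": [[0,0,1],[0,0,3],[-2,0,6],[-5,0,9],[-6,0,12],[-6,0,15],[-6,0,18],[-6,0,18],[-6,0,18]], "yaw": [0,0,0,0,0,0,0,0,0], "gripper": [0,0,0,0,0,0,0,0,0]}}

```text
clock: 7.63
tool_pos: [0.455, -0.2075, 0.3]
eef_rot: [0.703, 0.087, -0.7, 0.087]
contact_force: [0.5, 0.1, 0.1]
opening: 0.004
```

```bash
python3 d.py
python3 - <<'E'
from plant import *
from h import *
a=snapshot("scene");b=snapshot("side")
for c in('scene','side'):
    p=camera_params(c);d=np.array([.967,.25,0]);pv=np.array([.618,-.166,.172])
    print(c,[s['pixel'] for s in spot_point('black_grip',c)],{t:proj(p,pv+.06*(-np.cos(t)*d+[0,0,np.sin(t)]))[0].round() for t in(1.3,1.6,1.75,1.95,2.15)})
cv2.imwrite("pics/c7.png",np.hstack([cv2.resize(a,(400,300)),cv2.resize(b[80:260,300:540],(400,300))])[:,:,::-1])
E
```

```text
clock 7.63 tcp [ 0.455  -0.2075  0.3   ] axes x [ 0.004 -0.    -1.   ] y [ 0.245 -0.97   0.001] z [-0.97  -0.245 -0.004] F [0.5 0.1 0.1] open 0.004 q [ 0.44  0.46 -0.16  1.88  0.1   0.81 -1.09]
scene [[327.8, 95.0]] {1.3: array([362., 103.]), 1.6: array([349.,  97.]), 1.75: array([343.,  95.]), 1.95: array([335.,  93.]), 2.15: array([327.,  93.])}
side [] {1.3: array([422., 130.]), 1.6: array([414., 121.]), 1.75: array([410., 118.]), 1.95: array([404., 115.]), 2.15: array([399., 114.])}
```

View pics/c7.png

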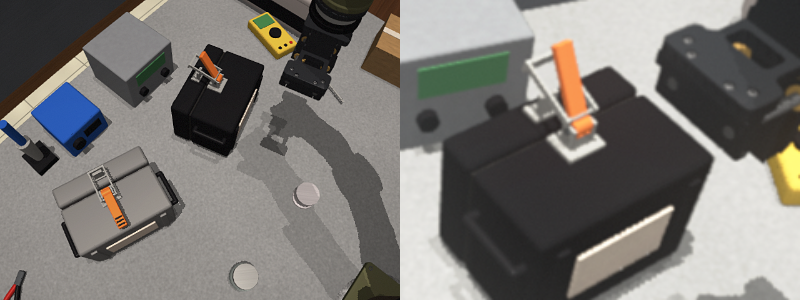

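The scene network puts the grip point at (328,95), which matches the prediction for 2.15 rad, the stop (327,93). The side picture agrees. The hook stands raised, the grey lever still lies flat, and the arm is well clear. I'll hand it in.

```bash
python3 -c "
from plant import *
print(finish_job())"
```

```text
the job is handed in; nothing more can be done
None
```

The black case's latch is released: its lever is swung right over and rests at about its stop, near 2.15 rad. The job is handed in, with the robot's clock at about 8 s.

I gripped the lever across its width and lifted it along its arc to about 1 rad. I then let go and pushed it past upright from the robot's side with the fingers closed.

**Last checks:**
- **Black lever:** in the scene camera, the grip point was found at pixel (328,95), against (327,93) predicted for 2.15 rad. In the side view the network found no grip point. By eye, the lever's tip there fits the same angle, and the hook stands raised.
- **Grey case:** its lever still lies flat in the scene picture. I didn't measure its angle, but the robot never went near it.
- **Robot:** the arm is clear of everything, with only about 0.5 N on the wrist, which is noise.

**Disagreement:** the first two camera estimates of the grip point differed by about 11 mm. The close-up wrist view settled it at about (0.557, -0.180) m, and the grip closed at the expected 18 mm.

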